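# Check in a reagent pack, then hold the loading lid open

### The arm

A 6-joint arm with a two-finger parallel gripper is mounted at the origin on the work surface. World frame = base frame: x ahead of the robot, y to its left, z up, the work surface at z = 0. Lengths are in m, angles in rad, forces in N, time in s.
With the tool pointing down it reaches from about 0.275 to 0.725 m from the base axis. Payload 5.6 kg.
Tool frame: the origin (TCP) lies on the centre line of the jaws, within the pads' length; the fingertips stand 14 mm ahead of it and the grasp point (between the pads) lies 5 mm behind it; z points along the fingers, y is the direction in which the jaws open and shut (so a half turn about z gives the same grasp; the last joint's range is limited). The gripper opens to 85 mm and grips with 20 to 120 N. Pads are 22 mm wide; open, the fingers measure 114 mm over their backs; the gripper's body (76 mm by 85 mm) begins 54 mm behind the grasp point. The pads swing forward as they close: fully open they stand 13 mm farther back than shut.
Start: joints at [-0.925, 0.255, 0.108, 0, -1.424, -0.285], TCP at [0.194, -0.515, 0.245] pointing down, gripper open.
Joint ranges: [-2.95, 2.95], [-1.21, 1.97], [-1.09, 1.5], [-2.87, 1.71], [-2.94, -0.07], [-3.05, 3.05]. Speed limits (rad/s): [2.57, 2.57, 3.14, 3.14, 3.14, 3.14].

### API

Orientations are given as [roll, pitch, yaw] about the fixed x, y, z axes, in that order (R = Rz(yaw) Ry(pitch) Rx(roll)).
In Python, from bench import env gives the robot as it stands.
- The arm moves only by the tool apply_moves, never from a script. Its argument "moves" is text: rows parted by semicolons, each of 5 numbers parted by spaces: the shift along the tool's x, y, z in mm, then the turn about the tool's z in degrees, then the opening, from 0 (shut) to 1 (fully open). A call has 1 to 12 rows; each row is the pose to reach, as a shift and turn from the pose commanded when the call began, along the tool's axes at that moment; what a row does not reach only later rows make up. A row lasts 1/10 s, in which the tool goes at most 50 mm and 8.59 degrees, less where a joint would pass 70% of its speed; a pose out of reach is approached as far as the arm can. A call with a gripper value outside its range is refused whole. The fingers move at their own pace and stop on an object; "squeeze" is the grip in N (left out, the last holds). Time passes only in rows, so rows that repeat a pose let the fingers close. It gives the time, the measured TCP pose, the force and the opening at its end, in the units of the state.
- env.read_state(): the state, without advancing time (a new reading comes with each control period).
- env.snapshot(name): name is "scene" or "top"; returns a dict with "img" (384x512x3 uint8, red, green, blue), "intrinsics" (3x3 intrinsics, pixels), "k1" (the pictures are not rectified: a ray, as slopes to the right and down, at radius r is drawn at 1 + k1 r^2 times it, then the intrinsics apply), "extrinsics" (4x4, takes a point from world to camera coordinates). Camera axes: x right, y up, looking along -z (the intrinsics and any distortion apply to the point x, -y, -z); pixel columns grow to the right and rows downward; lengths in m; the calibration is good to about 2 mm. A picture is of the moment at which its call begins. There is no depth.
- env.job_done(): hands the job in, once; it reports no verdict.
The state is a dict: "time": time; "joint_pos": joint angles; "qd": joint speeds; "joint_torque": joint torques, N m; "tool_pos": TCP position; "ee_rot": TCP orientation; "wrist_force": force on the tool from outside, world axes, zero at the start; "ft_torque": the same for the moment, N m; "finger_gap": opening from 0.0 (shut) to 1.0 (fully open).
Only numpy, scipy, OpenCV 4.12 (cv2) and the standard library are available. Lean on these libraries where they do the work, as an engineer would, in place of code of your own. Each camera call takes 0.05 s, during which the arm holds its last target.

### The job

Check the reagent pack in at the low label reader: press the reader's sprung bar well in for a moment with one long side of the pack held flat against it, then turn the pack a quarter turn and press the bar in the same way with one end of the pack flat against it, and stand the pack back upright on the bench clear of the reader. Then lift the lid of the white loading bay to 45 degrees and finish while holding it there, gripper on it and still: the lid falls shut if let go, so do not let go or prop it. Leave the tube rack, the tip box and the bottle alone.

Things in the scene. Friction and masses are not known exactly. Their poses are not given: they have to be found in the camera images.
- pack_mid (a point): Reagent pack: loose upright light-grey block, 64 mm long (x) by 40 mm wide (y) by 100 mm high, 0.2 to 0.4 kg, two white caps (24 mm across, 10 mm high) on top in a row along its length. Point half-way up, 50 mm above its underside; z up. Long sides face +-y, ends +-x; either of each will do. Gripped across the 40 mm in its upper third, the fingers clear the reader.
- reader: Label reader: low fixed light-grey box on the bench, 90 mm deep by 170 mm wide by 50 mm high, with the sprung bar along its front, which faces its own -x (towards the robot). Origin on the bench under it; x axis points from the front to the back (the direction the bar is pressed), y along the bar, z up.
- bar_face (a point): Centre of the front face of the reader's sprung bar: upright flat face 140 mm long (y) by 30 mm high, 28 mm above the bench (the bar spans heights 13 to 43 mm). It moves with the bar; same axes as the reader. At rest it lies 60 mm in front of the reader's origin.
- bar (a joint): How far the sprung bar is pressed in, m: 0 at rest, 0.008 fully in; it reads a label once pressed in beyond 0.004 for 0.3 s. About 1.5 N to start it, 7 N fully in; springs back by itself.
- bay: Loading bay: fixed white open-topped housing, 160 mm deep (x) by 240 mm wide (y) by 120 mm high, closed by the lid. Origin on the bench under its centre; the lid hinges on its far rim, about a line along y at x = +80 mm, 120 mm above the origin. The handle bar's axis lies 130 mm in front of and 46 mm above that line when shut. Its front faces its -x (towards the robot).
- lid_handle (a point): Middle of the lid's handle: a round grey bar 12 mm thick and 110 mm long, parallel to the bay's y axis, carried on a post at each end. Its axis is 38 mm above the lid's upper face (clear gap under the bar 32 mm), 30 mm behind the lid's front edge and, with the lid shut, about 166 mm above the bench. Moves with the lid, axes fixed to the lid.
- lid (a joint): Lid angle, rad: 0 shut, grows as the near edge is lifted, stop at 1.35. The lid is a white panel 160 by 240 by 8 mm, 0.3 to 0.6 kg, with a free hinge: it falls shut from any angle. 45 degrees = 0.785.
- tube_rack: Bystander: loose teal rack 70 by 120 mm with eight capped tubes, 99 mm high. Origin at the centre of its underside.
- tip_box: Bystander: loose grey box with a white cover, 77 by 112 mm, 66 mm high. Origin at the centre of its underside.
- bottle: Bystander: loose white bottle 60 mm across, 150 mm high, grey cap. Origin at the centre of its underside.
Mind the look-alikes: they are no part of the job. What is shaped like the part that bears pack_mid but black, purple or yellow is not meant.

How it is judged:
By the outcome, as a careful person would: the job done as asked, in the order asked, and still so for the second after the job is handed in, while the arm keeps its last pose, push and grip.
It also fails if it takes over 72 s, if anything falls off the work surface, if the arm or the gripper's body presses on something with over 40 N, if the wrist force passes 120 N, or if a joint passes its speed limit or range.

## Working session

There is one attempt and no reset: what is moved stays moved. The work goes in short steps, Python scripts to look and compute and a tool call to move; the robot and the scene stay as the last step left them, time stands still between calls to the robot, and variables do not carry over. Pictures are saved under pics/ and viewed, and the job is handed in when it is done.

Besides the shell and the picture viewer there is one more tool, called after "Call:" as a command line: name --argument value ..., lists and objects as JSON in quotes. apply_moves: Moves the arm, as the interface text tells. Its arguments: {"type":"object","properties":{"moves":{"type":"string"},"squeeze":{"type":"number"}},"required":["moves"]}

```bash
ls; mkdir -p pics; python3 - <<'E'
from bench import env
import cv2
s=env.read_state();print(s)
for n in("scene","top"):
    d=env.snapshot(n);cv2.imwrite(f"pics/{n}0.png",d["img"][:,:,::-1]);print(n,d["intrinsics"],d["k1"],d["extrinsics"])
E
```

```text
pics
{'time': 0.0, 'joint_pos': array([-9.25397154e-01,  2.55740771e-01,  1.06962746e-01, -4.72688192e-04,
       -1.42387862e+00, -2.84604258e-01]), 'qd': array([ 4.26861888e-05,  5.12456970e-04, -9.19195197e-04,  3.11621145e-04,
        1.59199873e-03, -1.12195456e-04]), 'joint_torque': array([-1.57951222e-04, -3.86627913e+01,  2.37936795e+01,  5.36497772e+00,
       -6.01462933e-03, -8.62904756e-06]), 'tool_pos': array([ 0.19404522, -0.51412002,  0.24438282]), 'ee_rot': array([ 3.13967590e+00, -7.36775185e-05, -2.78086730e+00]), 'wrist_force': array([-0.67890806,  0.71636538, -0.13997098]), 'ft_torque': array([ 0.05875279,  0.0187652 , -0.00790502]), 'finger_gap': 0.996844351240545}
scene [[361.91667985   0.         252.11196159]
 [  0.         361.91667985 188.90139203]
 [  0.           0.           1.        ]] -0.03466539925653111 [[ 0.03270629  0.99943396 -0.00787775 -0.0118644 ]
 [-0.59835791  0.02589331  0.80081044  0.24673707]
 [ 0.80056113 -0.02147783  0.59886608 -1.47533797]
 [ 0.          0.          0.          1.        ]]
top [[458.95781691   0.         254.40380096]
 [  0.         458.95781691 187.54436119]
 [  0.           0.           1.        ]] -0.1374387470007332 [[-0.03150812 -0.99948763  0.00563153  0.00333411]
 [ 0.97951433 -0.0297563   0.19916386 -0.55699233]
 [-0.19889424  0.01179144  0.97995002 -1.52418185]
 [ 0.          0.          0.          1.        ]]
```

View pics/scene0.png

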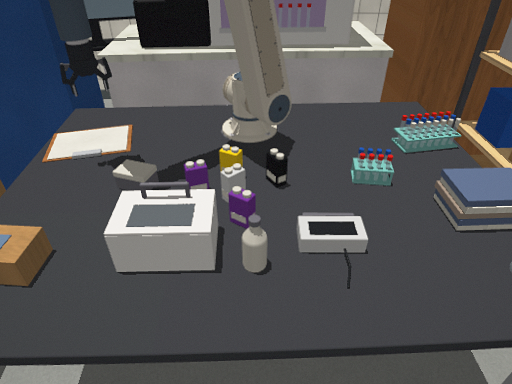

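View pics/top0.png

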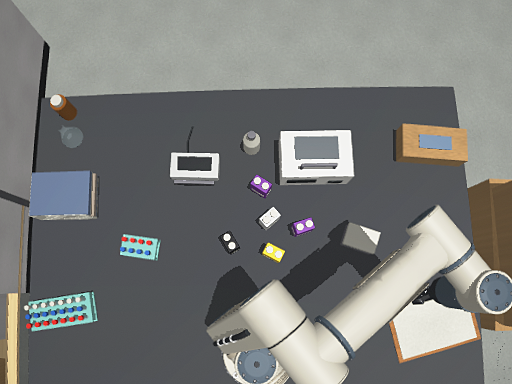

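Candidates for the pack: white/light-grey at top (269,217) / scene (233,180). Look-alikes: purple at top (261,186) and (303,226), black (229,242), yellow (273,252). By the description I choose the light-grey one. Next is a close crop to check it.

```bash
cat > h.py <<'E'
import numpy as np, cv2
from bench import env
def und(d,uv):
    K=d["intrinsics"];k=d["k1"];uv=np.atleast_2d(np.float64(uv))
    p=cv2.undistortPoints(uv.reshape(-1,1,2),K,np.array([k,0,0,0,0.]),None,None,None,(cv2.TERM_CRITERIA_COUNT,60,1e-9)) if False else cv2.undistortPoints(uv.reshape(-1,1,2),K,np.array([k,0,0,0,0.]))
    return p.reshape(-1,2)
def ray(d,uv):
    p=und(d,uv);E=np.array(d["extrinsics"]);R=E[:3,:3];t=E[:3,3]
    c=np.c_[p[:,0],-p[:,1],-np.ones(len(p))]
    return -R.T@t,c@R
def onz(d,uv,z):
    o,r=ray(d,uv);return o+r*((z-o[2])/r[:,2])[:,None]
def proj(d,P):
    P=np.atleast_2d(P);E=np.array(d["extrinsics"]);c=P@E[:3,:3].T+E[:3,3]
    x=c[:,0]/-c[:,2];y=-c[:,1]/-c[:,2];r2=x*x+y*y;f=1+d["k1"]*r2;K=d["intrinsics"]
    return np.c_[K[0,0]*x*f+K[0,2],K[1,1]*y*f+K[1,2]]
def crop(d,x0,y0,x1,y1,s,name):
    im=d["img"][y0:y1,x0:x1,::-1];cv2.imwrite(name,cv2.resize(im,None,fx=s,fy=s,interpolation=cv2.INTER_CUBIC))
E
python3 - <<'E'
from h import *
d=env.snapshot("top");crop(d,160,120,360,270,4,"pics/c_top.png")
d=env.snapshot("scene");crop(d,100,140,260,260,5,"pics/c_sc.png");crop(d,280,200,380,260,8,"pics/c_rd.png")
E
```

```text
(no output)
```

View pics/c_top.png

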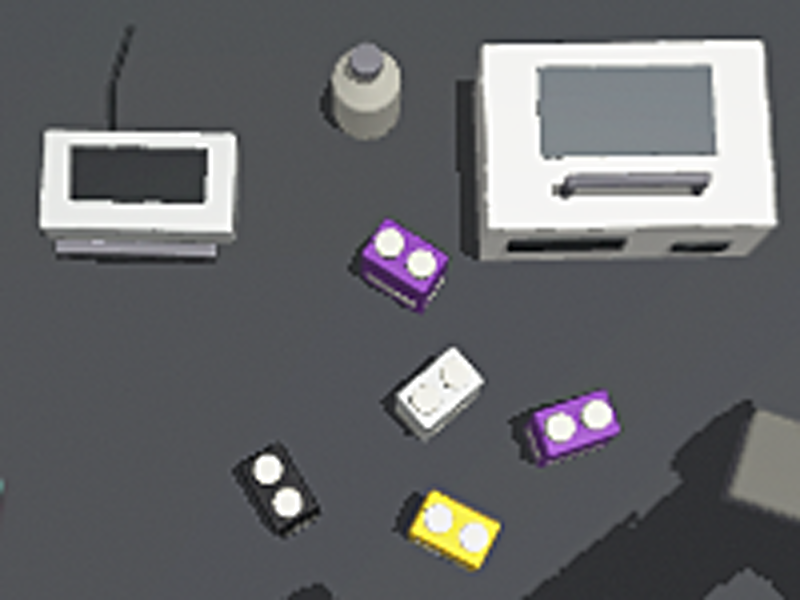

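View pics/c_sc.png

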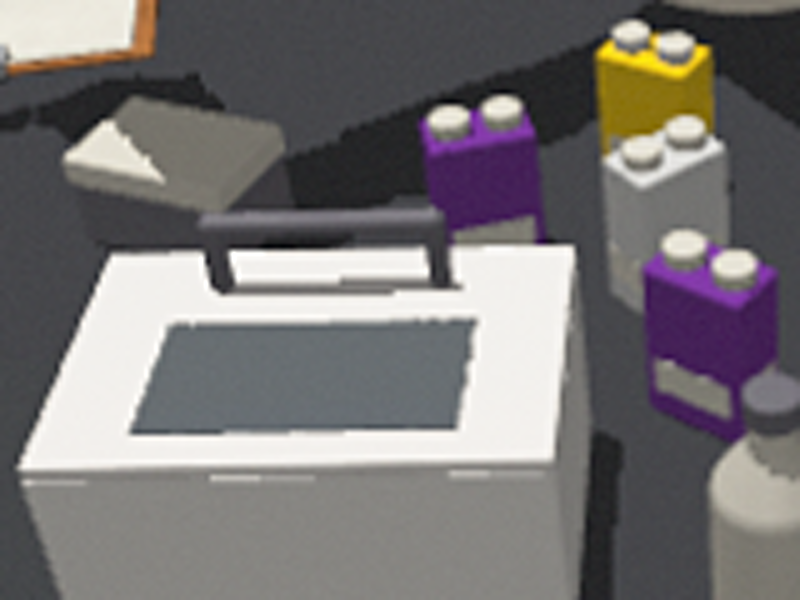

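View pics/c_rd.png

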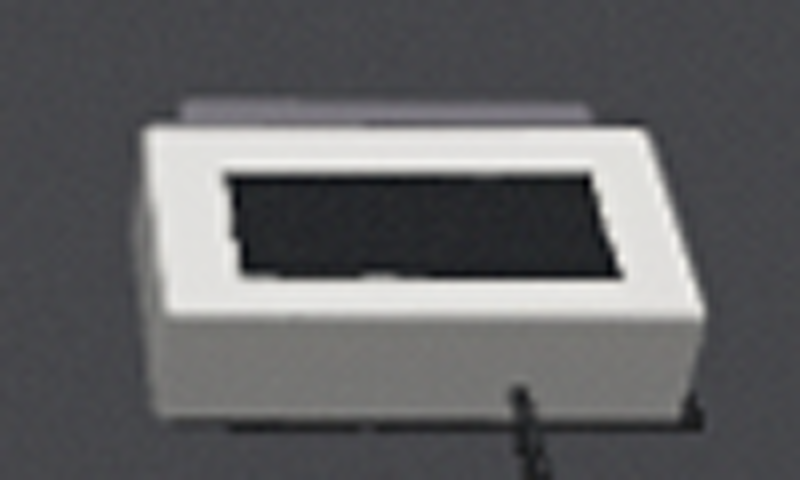

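```bash
python3 - <<'E'
from h import *
d=env.snapshot("top");g=cv2.cvtColor(d["img"],cv2.COLOR_RGB2GRAY)
print(env.snapshot("scene")["img"].shape, ray(d,[0,0])[0])
def rect(name,x0,y0,x1,y1,th,z,close=0):
    s=8
    c=cv2.resize(g[y0:y1,x0:x1],None,fx=s,fy=s,interpolation=cv2.INTER_CUBIC)
    m=(c>th).astype(np.uint8)
    cs,_=cv2.findContours(m,cv2.RETR_EXTERNAL,cv2.CHAIN_APPROX_NONE);k=max(cs,key=cv2.contourArea)
    px=(k.reshape(-1,2)+0.5)/s-0.5+[x0,y0]
    W=onz(d,px,z)[:,:2]
    r=cv2.minAreaRect((W*1000).astype(np.float32));b=cv2.boxPoints(r)
    print(name,np.round(r[0],1),np.round(r[1],1),round(r[2],1),b.round(0).tolist(),"area",cv2.contourArea((W*1000).astype(np.float32)))
for th in(180,200,215): rect("pack",255,202,283,232,th,.1)
for th in(150,180,205): rect("reader",165,146,222,186,th,.05)
for th in(190,215,230): rect("bay",274,126,358,190,th,.128)
print("g",g[205:232:2,256:284:2])
E
```

```text
(384, 512, 3) [0.24253604 0.00473068 1.604536  ]
pack [448.6 -60.8] [39.2 63. ] 39.0 [[414.0, -49.0], [453.0, -98.0], [484.0, -73.0], [444.0, -24.0]] area 2341.589205989527
pack [448.7 -60.7] [38.4 62.4] 39.0 [[414.0, -49.0], [453.0, -97.0], [483.0, -73.0], [444.0, -24.0]] area 2271.916712411592
pack [448.8 -60.7] [37.9 61.8] 38.7 [[415.0, -48.0], [453.0, -97.0], [483.0, -73.0], [444.0, -25.0]] area 2214.9721313063346
reader [645.6 194.3] [171.7  90.6] 87.2 [[596.0, 111.0], [687.0, 106.0], [695.0, 278.0], [604.0, 282.0]] area 15003.47034476581
reader [646.2 194.5] [170.1  89.2] 86.9 [[597.0, 112.0], [686.0, 107.0], [695.0, 277.0], [606.0, 282.0]] area 14595.598671401618
reader [646.3 194.6] [168.5  88. ] 86.8 [[598.0, 113.0], [686.0, 108.0], [695.0, 276.0], [607.0, 281.0]] area 14253.496172682848
bay [ 653.9 -224.5] [241.3 162. ] 89.4 [[572.0, -344.0], [734.0, -346.0], [736.0, -105.0], [574.0, -103.0]] area 38049.13514416129
bay [ 654.1 -224.5] [239.6 160.7] 89.4 [[572.0, -343.0], [733.0, -345.0], [736.0, -106.0], [575.0, -104.0]] area 37444.57394896122
bay [ 654.3 -224.7] [238.3 159
[... 229 characters left out ...]
4  84  84  85  83  33 255 240 248  82  79  85  83]
 [ 84  83  85  84  85  33 255 243 238 239 254  59  81  83]
 [ 85  84  85  80  45 255 242 180 241 240 241 255  62  82]
 [ 84  87  33  97 253 242 240 245 249 242 242 250 215  82]
 [ 87  35 128 252 244 240 239 245 246 222 250 180  70  84]
 [ 42  42 255 116 243 240 240 235 242 252 131 131  82  84]
 [ 44  52 105 255 250 243 244 245 255 101 154  80  84  83]
 [ 87  44 124 107 255 174 249 255 114 105  80  84  84  83]
 [ 84  87  42 118 116 255 253 118  99  81  83  84  83  84]
 [ 84  85  87  48 115  96 133  79  83  84  84  83  83  83]
 [ 85  84  85  88  61 126  77  83  84  84  84  84  83  83]
 [ 84  84  84  82  85  82  82  84  83  83  84  84  82  84]]
```

```bash
python3 - <<'E'
from h import *
d=env.snapshot("top");
for n,p,z in[("purp1",(261,186),.105),("purp2",(303,226),.105),("black",(229,242),.105),("yellow",(273,252),.105),("rack",(140,246),.09),("bottle",(251.5,135.5),.15),("tip",(358,238),.06)]: print(n,onz(d,p,z).round(3))
s=env.snapshot("scene")
def box(c,a,L,W,z):
    a=np.radians(a);u=np.array([np.cos(a),np.sin(a)]);v=np.array([-u[1],u[0]])
    return [np.r_[np.array(c)+i*L/2*u+j*W/2*v,z] for i,j in((1,1),(1,-1),(-1,-1),(-1,1))]
def dr(im,dd,P,o,sc,col):
    q=((proj(dd,P)-o+.5)*sc).astype(int);cv2.polylines(im,[q.reshape(-1,1,2)],True,col,1)
for dd,o,e,nm in((s,(100,140),(380,270),"s"),(d,(160,120),(360,270),"t")):
    sc=2.85 if nm=="s" else 4
    im=np.ascontiguousarray(cv2.resize(dd["img"][o[1]:e[1],o[0]:e[0],::-1],None,fx=sc,fy=sc,interpolation=cv2.INTER_CUBIC))
    dr(im,dd,box((.4487,-.0607),129,.064,.04,.1),o,sc,(0,0,255))
    dr(im,dd,box((.4487,-.0607),129,.064,.04,.0),o,sc,(0,255,255))
    dr(im,dd,box((.646,.1945),-3,.09,.17,.05),o,sc,(0,0,255))
    dr(im,dd,box((.5870,.1976),-3,.002,.14,.043),o,sc,(0,255,0))
    dr(im,dd,box((.654,-.2245),-.5,.16,.24,.128),o,sc,(0,0,255))
    dr(im,dd,box((.604,-.224),-.5,.012,.11,.166),o,sc,(0,255,0))
    cv2.imwrite(f"pics/ov_{nm}.png",im)
E
```

```text
purp1 [[ 0.551 -0.035  0.105]]
purp2 [[ 0.413 -0.169  0.105]]
black [[0.368 0.075 0.105]]
yellow [[ 0.331 -0.067  0.105]]
rack [[0.364 0.372 0.09 ]]
bottle [[ 0.714 -0.009  0.15 ]]
tip [[ 0.371 -0.36   0.06 ]]
```

View pics/ov_s.png

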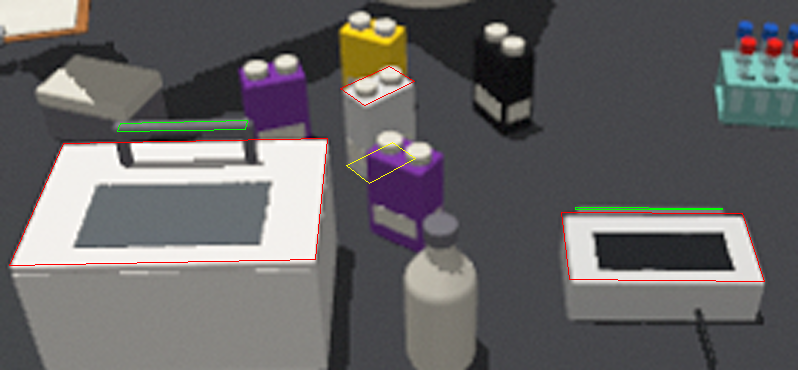

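View pics/ov_t.png

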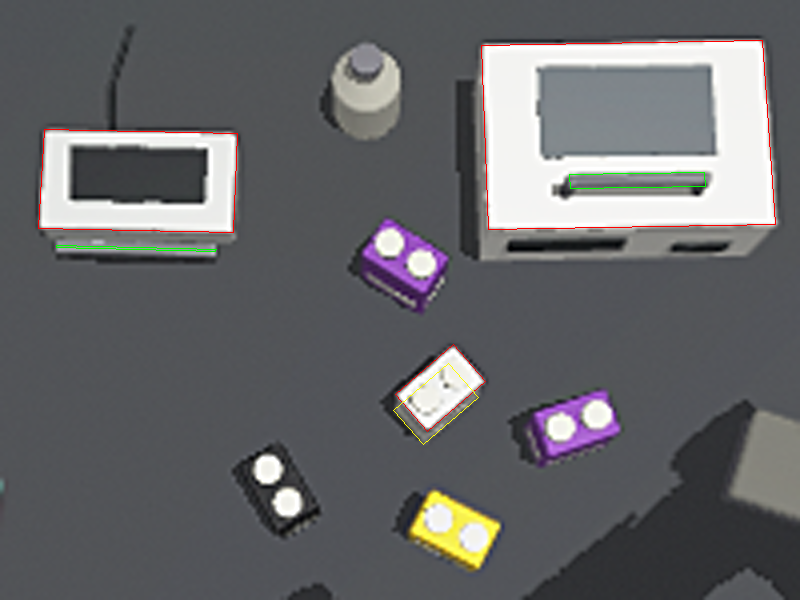

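The overlays agree in both views: pack at scene (233,180) / top (269,217), reader, bay and handle. Sizes match to about 1 mm. Now I work out the first move.

```bash
cat >> h.py <<'E'
def plan(x,y,z,yaw=None):
    from scipy.spatial.transform import Rotation as Ro
    s=env.read_state();R=Ro.from_euler('xyz',s["ee_rot"]);p=s["tool_pos"];y0=np.degrees(s["ee_rot"][2])
    sh=R.inv().apply(np.array([x,y,z])-p)*1000
    t=0 if yaw is None else -((yaw-y0+180)%360-180)
    print("t",round(s["time"],2),"pos",p.round(4),"rpy",np.degrees(s["ee_rot"]).round(2),"F",s["wrist_force"].round(1),"T",s["ft_torque"].round(2),"gap",round(s["finger_gap"],3),"j",s["joint_pos"].round(2))
    print("shift",sh.round(1),"turn",round(t,1))
E
python3 -c "
from h import *
plan(.4487,-.0607,.2,-51.)"
```

```text
t 0.4 pos [ 0.1942 -0.5145  0.2452] rpy [ 179.99    0.   -159.33] F [ 0.5 -0.7 -0.3] T [ 0.02 -0.02  0.05] gap 0.996 j [-0.93  0.26  0.11 -0.   -1.42 -0.28]
shift [-398.3  334.7   45.2] turn -108.3
```

Call:
apply_moves --moves "-40 33 0 -8 1; -80 67 0 -16 1; -120 100 5 -24 1; -160 134 5 -32 1; -200 167 10 -40 1; -240 200 15 -48 1; -280 235 20 -56 1; -320 268 25 -64 1; -350 294 30 -72 1; -375 315 35 -80 1; -392 329 40 -88 1; -398 335 45 -96 1" --squeeze 90

```text
time: 1.6
tool_pos: [0.4492, -0.0586, 0.1999]
ee_rot: [-3.141, 0.0, -1.097]
wrist_force: [-0.5, -0.5, -0.3]
finger_gap: 0.999
```

```bash
python3 -c "
from h import *
plan(.4487,-.0607,.072,-51.)"
```

```text
t 1.6 pos [ 0.4492 -0.0586  0.1999] rpy [-1.7999e+02  1.0000e-02 -6.2840e+01] F [-0.5 -0.5 -0.3] T [-0.02 -0.01  0.02] gap 0.999 j [ 0.22  0.08 -0.22 -0.   -1.27  0.26]
shift [  1.7   1.5 127.9] turn -11.8
```

Call:
apply_moves --moves "0 0 0 -6 1; 0 0 10 -12 1; 0 0 30 -12 1; 0 0 30 -12 1; 0 0 30 -12 1"

```text
time: 2.1
tool_pos: [0.4483, -0.0608, 0.1706]
ee_rot: [3.141, -0.0, -0.896]
wrist_force: [0.0, -0.4, 0.0]
finger_gap: 1.001
```

```bash
python3 -c "
from h import *
plan(.4487,-.0607,.072,-51.)
d=env.snapshot('top');crop(d,215,160,345,260,6,'pics/a_top.png')
d=env.snapshot('scene');crop(d,170,100,300,200,6,'pics/a_sc.png')
"
```

```text
t 2.1 pos [ 0.4483 -0.0608  0.1706] rpy [ 1.7997e+02 -1.0000e-02 -5.1340e+01] F [ 0.  -0.4  0. ] T [ 0.01 -0.03 -0.  ] gap 1.001 j [ 0.21  0.1  -0.28  0.   -1.19  0.46]
shift [ 0.2 -0.5 98.6] turn -0.3
```

View pics/a_sc.png

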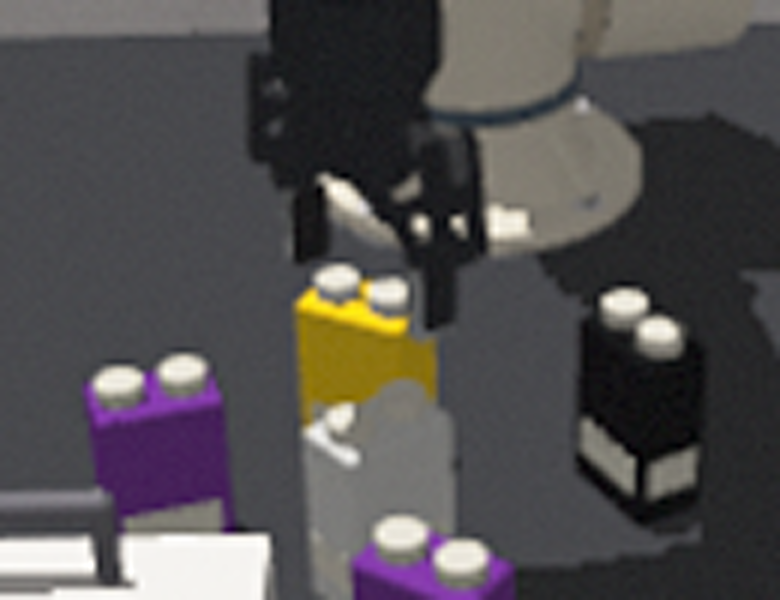

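The fingers, at crop (310,250) and (435,320), straddle the pack's top at (360,420) across its width. Descending.

Call:
apply_moves --moves "0 0 20 0 1; 0 0 40 0 1; 0 0 60 0 1; 0 0 80 0 1; 0 0 92 0 1; 0 0 98 0 1; 0 0 98 0 1"

```text
time: 2.9
tool_pos: [0.4484, -0.0607, 0.0724]
ee_rot: [3.141, 0.0, -0.896]
wrist_force: [-1.0, 0.6, 0.3]
finger_gap: 0.999
```

Call:
apply_moves --moves "0 0 0 0 0.8; 0 0 0 0 0.6; 0 0 0 0 0.4; 0 0 0 0 0.3; 0 0 0 0 0.2; 0 0 0 0 0; 0 0 0 0 0; 0 0 0 0 0" --squeeze 90

```text
time: 3.7
tool_pos: [0.449, -0.0606, 0.0731]
ee_rot: [-3.14, -0.001, -0.896]
wrist_force: [-0.4, 1.1, 5.2]
finger_gap: 0.456
```

```bash
python3 -c "
from h import *
plan(.4487,-.0607,.078,-51.)
d=env.snapshot('top');crop(d,215,160,345,260,6,'pics/b_top.png')
d=env.snapshot('scene');crop(d,170,100,300,200,6,'pics/b_sc.png')
"
```

```text
t 3.7 pos [ 0.449  -0.0606  0.0731] rpy [-1.7993e+02 -6.0000e-02 -5.1310e+01] F [-0.4  1.1  5.2] T [ 0.24  0.35 -0.01] gap 0.456 j [ 0.21  0.2  -0.44  0.   -0.93  0.46]
shift [-0.1  0.3 -4.9] turn -0.3
```

View pics/b_sc.png

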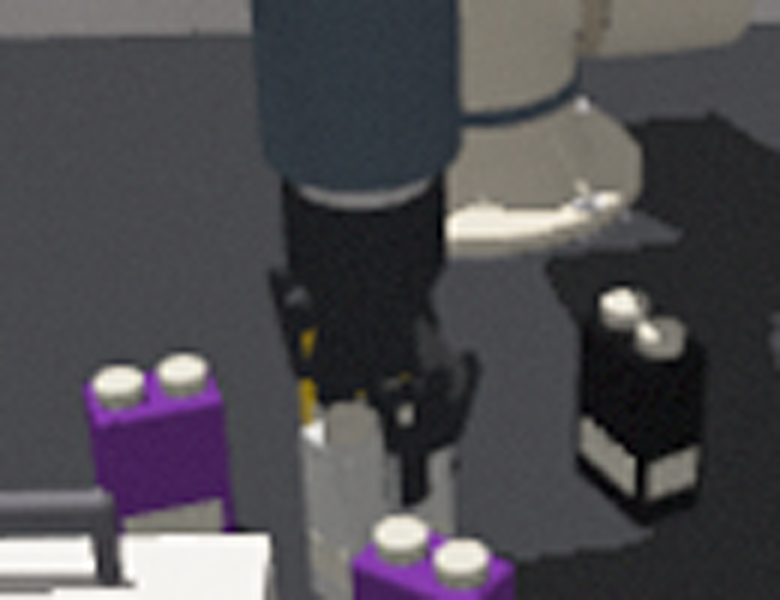

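Call:
apply_moves --moves "0 0 -10 0 0; 0 0 -30 0 0; 0 0 -55 0 0; 0 0 -85 0 0; 0 0 -110 0 0; 0 0 -125 0 0; 0 0 -125 0 0"

```text
time: 4.5
tool_pos: [0.4492, -0.0606, 0.1994]
ee_rot: [-3.138, -0.002, -0.896]
wrist_force: [-0.1, 0.4, -2.3]
finger_gap: 0.454
```

```bash
python3 -c "
from h import *
plan(.516,.2012,.198,-93)
d=env.snapshot('top');crop(d,215,160,345,260,6,'pics/c2_top.png')
d=env.snapshot('scene');crop(d,170,100,300,200,6,'pics/c2_sc.png')
"
```

```text
t 4.5 pos [ 0.4492 -0.0606  0.1994] rpy [-1.798e+02 -1.200e-01 -5.133e+01] F [-0.1  0.4 -2.3] T [ 0.02 -0.03 -0.04] gap 0.454 j [ 0.21  0.08 -0.22  0.   -1.26  0.46]
shift [-162.6 -215.8    1.8] turn 41.7
```

View pics/c2_sc.png

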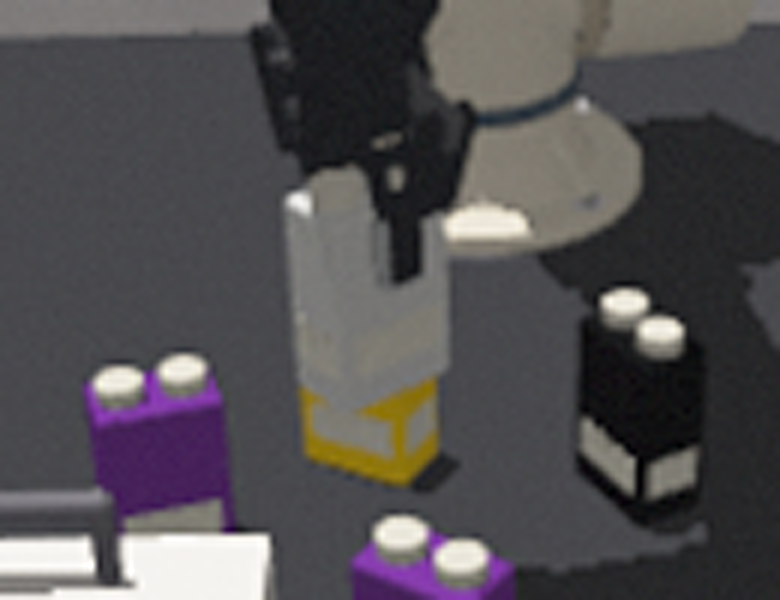

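The pack is held upright between the fingers at crop (370,290). Carrying it to a point in front of the reader.

Call:
apply_moves --moves "-10 -14 0 4 0; -27 -35 0 8 0; -45 -60 0 13 0; -64 -85 0 18 0; -83 -110 0 23 0; -102 -135 0 28 0; -121 -160 0 33 0; -138 -184 0 38 0; -152 -203 0 42 0; -160 -212 0 42 0; -163 -216 0 42 0; -163 -216 0 42 0"

```text
time: 5.8
tool_pos: [0.5147, 0.2014, 0.1964]
ee_rot: [3.14, -0.001, -1.627]
wrist_force: [-0.5, -0.7, -2.7]
finger_gap: 0.454
```

```bash
python3 -c "
from h import *
plan(.536,.2002,.079,-93)
"
```

```text
t 5.8 pos [0.5147 0.2014 0.1964] rpy [ 1.7991e+02 -6.0000e-02 -9.3250e+01] F [-0.5 -0.7 -2.7] T [-0.04 -0.   -0.04] gap 0.454 j [ 0.66  0.28  0.02 -0.   -1.31 -0.71]
shift [ -0.2 -21.5 117.3] turn -0.2
```

Call:
apply_moves --moves "0 0 15 0 0; 0 0 40 0 0; 0 0 65 0 0; 0 0 85 0 0; 0 0 102 0 0; 0 0 112 0 0; 0 0 117 0 0; 0 0 117 0 0; 0 0 117 0 0"

```text
time: 6.7
tool_pos: [0.5156, 0.2017, 0.0812]
ee_rot: [-3.14, 0.001, -1.629]
wrist_force: [0.5, 0.8, -1.9]
finger_gap: 0.458
```

```bash
python3 -c "
from h import *
plan(.566,.1986,.079,-93)
d=env.snapshot('top');crop(d,150,130,280,230,6,'pics/d_top.png')
d=env.snapshot('scene');crop(d,260,140,390,240,6,'pics/d_sc.png')
"
```

```text
t 6.7 pos [0.5156 0.2017 0.0812] rpy [-1.7992e+02  4.0000e-02 -9.3320e+01] F [ 0.5  0.8 -1.9] T [0.05 0.01 0.02] gap 0.458 j [ 0.66  0.37 -0.17  0.   -1.03 -0.71]
shift [  0.1 -50.5   2.2] turn -0.3
```

View pics/d_sc.png

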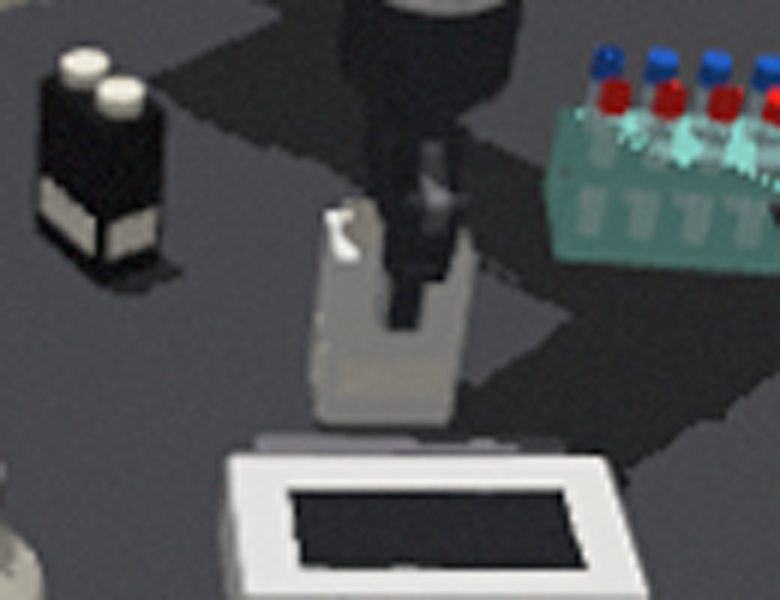

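View pics/d_top.png

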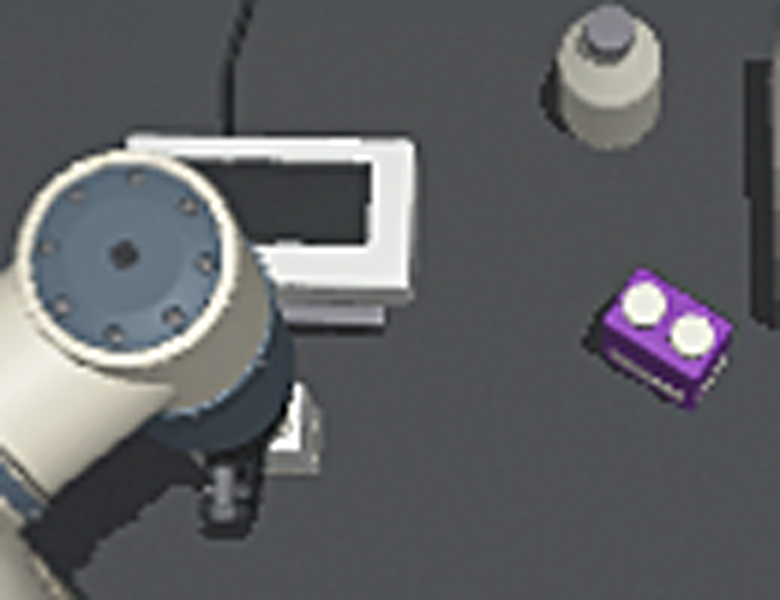

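Call:
apply_moves --moves "0 -10 0 0 0; 0 -22 1 0 0; 0 -34 2 0 0; 0 -42 2 -0.3 0; 0 -46 2 -0.3 0; 0 -46 2 -0.3 0; 0 -46 2 -0.3 0"

```text
time: 7.5
tool_pos: [0.5609, 0.1988, 0.0781]
ee_rot: [3.141, -0.0, -1.624]
wrist_force: [0.2, -0.6, -2.0]
finger_gap: 0.455
```

```bash
python3 -c "
from h import *
plan(.572,.1983,.079,-93)
"
```

```text
t 7.5 pos [0.5609 0.1988 0.0781] rpy [ 1.7998e+02 -1.0000e-02 -9.3040e+01] F [ 0.2 -0.6 -2. ] T [ 0.03 -0.01  0.02] gap 0.455 j [ 0.6   0.44 -0.06 -0.   -1.07 -0.66]
shift [ -0.1 -11.2  -0.9] turn -0.0
```

Call:
apply_moves --moves "0 -2 0 0 0; 0 -4 0 0 0; 0 -6 0 0 0; 0 -8 0 0 0; 0 -8 0 0 0"

```text
time: 8.0
tool_pos: [0.5681, 0.1985, 0.078]
ee_rot: [3.139, -0.0, -1.624]
wrist_force: [-6.0, 1.1, -0.0]
finger_gap: 0.46
```

```bash
python3 -c "
from h import *
plan(.572,.1983,.079,-93)
d=env.snapshot('scene');crop(d,280,160,380,240,8,'pics/e_sc.png')
"
```

```text
t 8.0 pos [0.5681 0.1985 0.078 ] rpy [ 1.7988e+02 -2.0000e-02 -9.3050e+01] F [-6.   1.1 -0. ] T [ 0.4   2.22 -0.14] gap 0.46 j [ 0.59  0.46 -0.04 -0.   -1.08 -0.65]
shift [-0.  -3.9 -1. ] turn -0.0
```

View pics/e_sc.png

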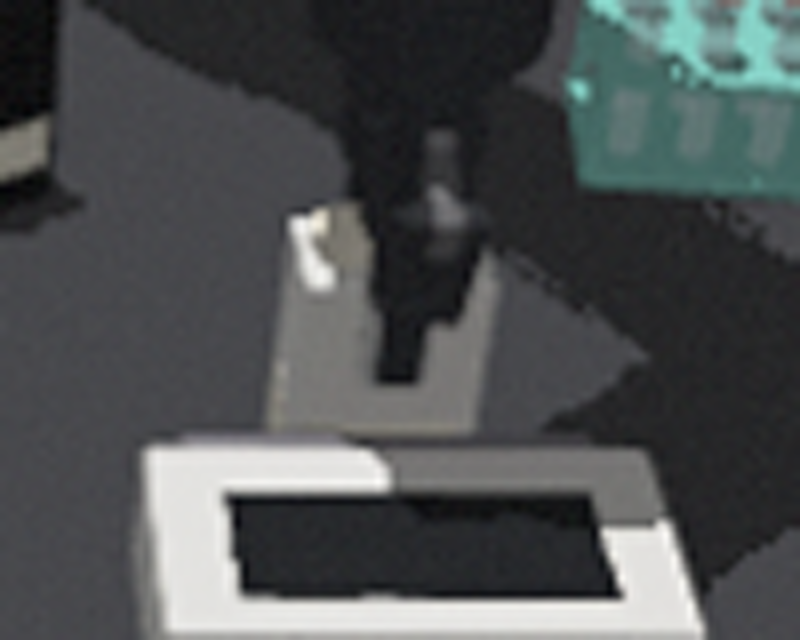

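Call:
apply_moves --moves "0 -0.7 0 0 0; 0 -0.7 0 0 0; 0 -0.7 0 0 0; 0 -0.7 0 0 0; 0 -0.7 0 0 0; 0 -0.7 0 0 0"

```text
time: 8.65
tool_pos: [0.5686, 0.1985, 0.0779]
ee_rot: [3.139, -0.0, -1.624]
wrist_force: [-5.9, 0.6, -0.3]
finger_gap: 0.457
```

```bash
python3 -c "
from h import *
for i in range(4):
    s=env.read_state();print(s['wrist_force'].round(1),s['ft_torque'].round(2),s['time']);d=env.snapshot('scene')
plan(.516,.2013,.079,-93)
crop(d,280,160,380,240,8,'pics/e2_sc.png')
"
```

```text
[-5.9  0.6 -0.3] [ 0.41  2.37 -0.17] 8.65
[-6.1  1.4  0.4] [ 0.41  2.34 -0.14] 8.7
[-5.8  1.8  0.2] [ 0.41  2.37 -0.15] 8.75
[-5.9  0.6  0.3] [ 0.44  2.35 -0.12] 8.8
t 8.85 pos [0.5685 0.1984 0.078 ] rpy [ 1.7986e+02 -2.0000e-02 -9.3040e+01] F [-6.1  1.8  1.2] T [ 0.47  2.38 -0.15] gap 0.458 j [ 0.59  0.46 -0.03 -0.   -1.08 -0.65]
shift [-0.1 52.6 -0.9] turn -0.0
```

View pics/e2_sc.png

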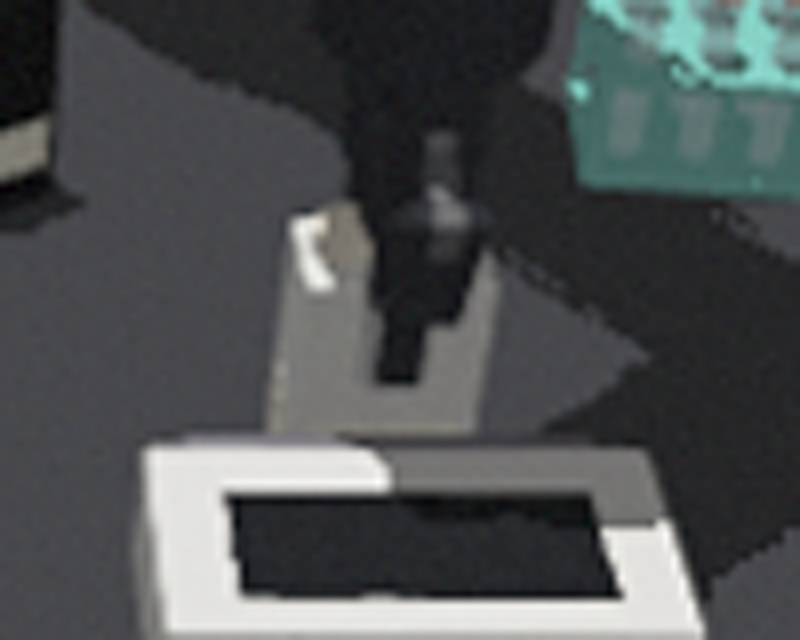

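```bash
python3 - <<'E'
from h import *
d=env.snapshot('scene')
a=np.radians(-3);u=np.array([np.cos(a),np.sin(a)]);v=np.array([-u[1],u[0]])
for dep in(0,.004,.006,.008):
    P=[np.r_[np.array([.646,.1945])-(.06-dep)*u+k*v,.043] for k in(-.06,-.045,.06)]
    print(dep,proj(d,P).round(2).tolist())
g=cv2.cvtColor(d["img"],cv2.COLOR_RGB2GRAY).astype(int)
r=cv2.cvtColor(cv2.imread("pics/scene0.png"),cv2.COLOR_BGR2GRAY).astype(int)
for c in range(304,314): print(c,g[208:219,c],r[208:219,c])
E
```

```text
0 [[305.11, 212.4], [310.62, 212.43], [349.19, 212.66]]
0.004 [[305.26, 213.36], [310.78, 213.39], [349.47, 213.62]]
0.006 [[305.33, 213.84], [310.86, 213.87], [349.62, 214.1]]
0.008 [[305.4, 214.32], [310.95, 214.36], [349.76, 214.58]]
304 [ 74  73  71  73  71  69 106 153 215 227 227] [ 72  71  72  68 100 120 123 128 203 227 224]
305 [ 71  72  70  73  71  66 106 152 212 228 227] [ 72  72  72  69  98 119 121 124 201 227 224]
306 [ 72  74  72  74  73  68 105 153 215 227 226] [ 71  70  70  67  98 121 122 124 203 227 225]
307 [ 72  71  71  72  72  68 105 152 213 228 227] [ 73  72  71  69  98 121 121 124 203 227 224]
308 [ 72  72  74  73  72  64 106 153 214 228 227] [ 71  71  71  66  97 119 120 125 204 226 225]
309 [ 73  74  73  71  70  68 106 152 215 228 225] [ 71  72  71  68  97 119 122 123 205 227 224]
310 [ 73  73  72  72  72  68 106 153 214 228 227] [ 73  72  70  68  95 119 120 124 201 226 225]
311 [ 72  72  71  73  71  67 106 152 215 229 226] [ 71  70  70  69  95 119 121 124 203 227 225]
312 [ 70  69  71  67  66  71 106 146 215 227 226] [ 70  71  71  67  98 119 121 120 201 226 224]
313 [ 91  93  93  97 102 101 113 143 211 227 226] [ 71  70  71  67  96 120 119 118 203 227 225]
```

The bar's top edge moved from row 211.9 to 213.8, so it is about 7 to 8 mm in. The force is 6 N and it held for over 1 s. Now I retreat and turn a quarter turn.

Call:
apply_moves --moves "0 5 0 0 0; 0 15 -1 0 0; 0 35 -1 0 0; 0 55 -1 -8 0; 0 70 -1 -16 0; 0 78 -1 -24 0; 0 78 -1 -32 0; 0 78 -1 -40 0; 0 78 -1 -48 0; 0 78 -1 -56 0; 0 78 -1 -64 0; 0 78 -1 -72 0"

```text
time: 10.1
tool_pos: [0.4925, 0.2028, 0.08]
ee_rot: [-3.14, -0.002, -0.361]
wrist_force: [-0.9, -0.2, -2.8]
finger_gap: 0.458
```

```bash
python3 -c "
from h import *
plan(.525,.2008,.079,-3)
"
```

```text
t 10.1 pos [0.4925 0.2028 0.08  ] rpy [-1.799e+02 -1.300e-01 -2.066e+01] F [-0.9 -0.2 -2.8] T [ 0.03 -0.   -0.01] gap 0.458 j [ 0.69  0.33 -0.23  0.   -1.01  0.52]
shift [31.2 -9.6  1.1] turn -17.7
```

Call:
apply_moves --moves "0 0 0 -6 0; 8 -3 0 -12 0; 20 -6 1 -17.7 0; 31 -9.6 1 -17.7 0; 31 -9.6 1 -17.7 0; 31 -9.6 1 -17.7 0; 31 -9.6 1 -17.7 0"

```text
time: 10.8
tool_pos: [0.5239, 0.2004, 0.0783]
ee_rot: [-3.142, -0.0, -0.059]
wrist_force: [0.4, 0.5, -3.2]
finger_gap: 0.455
```

```bash
python3 -c "
from h import *
plan(.549,.1995,.079,-3)
d=env.snapshot('top');crop(d,150,130,280,230,6,'pics/f_top.png')
d=env.snapshot('scene');crop(d,260,140,390,240,6,'pics/f_sc.png')
"
```

```text
t 10.8 pos [0.5239 0.2004 0.0783] rpy [-180.     -0.     -3.39] F [ 0.4  0.5 -3.2] T [-0.01  0.02  0.01] gap 0.455 j [ 0.64  0.38 -0.15 -0.   -1.03  0.87]
shift [25.1 -0.6 -0.7] turn -0.4
```

View pics/f_sc.png

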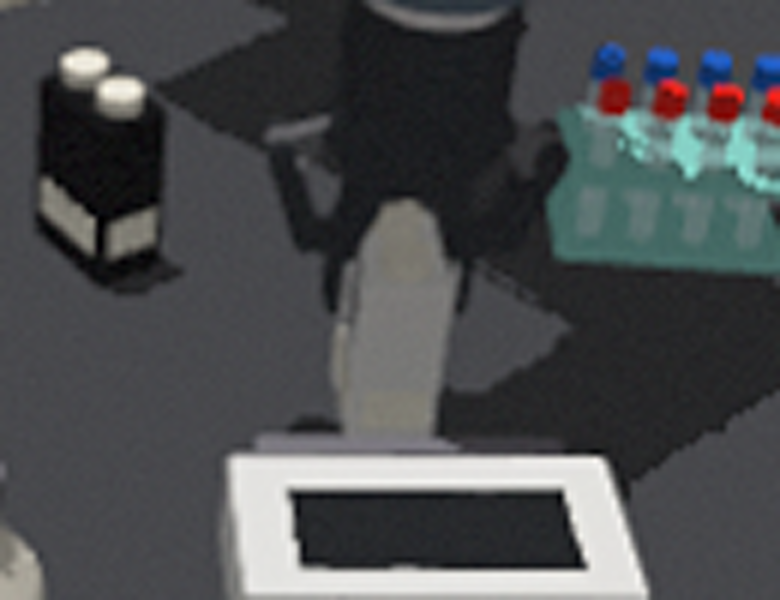

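View pics/f_top.png

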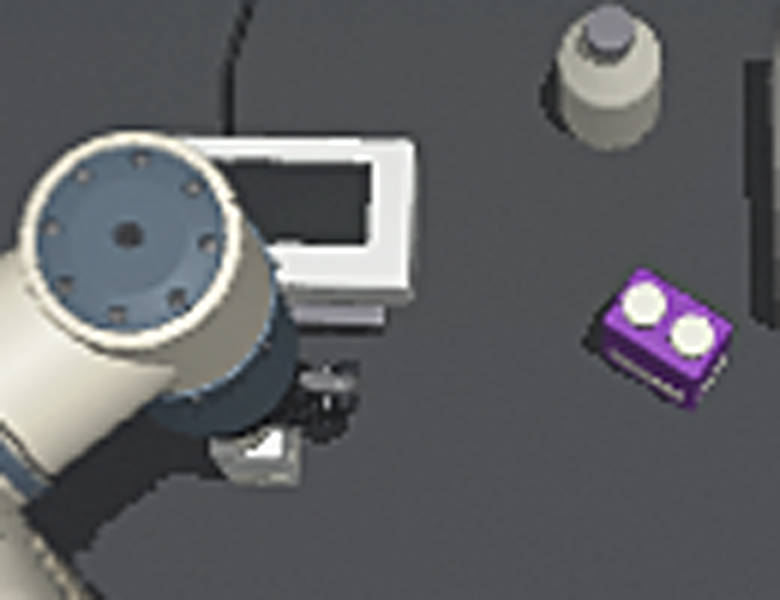

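Call:
apply_moves --moves "8 0 0 -0.4 0; 15 -0.3 0 -0.4 0; 20 -0.5 -0.5 -0.4 0; 23 -0.6 -0.5 -0.4 0; 25 -0.6 -0.5 -0.4 0; 27 -0.6 -0.5 -0.4 0; 29 -0.6 -0.5 -0.4 0; 29 -0.6 -0.5 -0.4 0"

```text
time: 11.7
tool_pos: [0.5527, 0.1993, 0.0786]
ee_rot: [3.141, 0.001, -0.051]
wrist_force: [-2.3, 0.2, -0.8]
finger_gap: 0.456
```

```bash
cat > bar.py <<'E'
from h import *
plan(.557,.199,.079,-3)
d=env.snapshot('scene')
g=cv2.cvtColor(d["img"],cv2.COLOR_RGB2GRAY).astype(int)
print(g[208:219,304:312].mean(1).round(),g[208:219,338:346].mean(1).round())
E
python3 bar.py
```

```text
t 11.7 pos [0.5527 0.1993 0.0786] rpy [ 1.7998e+02  7.0000e-02 -2.9400e+00] F [-2.3  0.2 -0.8] T [ 0.09  0.97 -0.05] gap 0.456 j [ 0.61  0.43 -0.08 -0.   -1.06  0.91]
shift [ 4.3  0.  -0.4] turn 0.1
[ 72.  72.  72.  73.  70. 109. 125. 144. 211. 229. 227.] [ 72.  72.  70.  55.  38.  58.  63.  72. 106. 118. 115.]
```

Call:
apply_moves --moves "1 0 0 0 0; 2 0 0 0 0; 3 0 0 0 0; 4 0 0 0 0; 4 0 0 0 0"

```text
time: 12.25
tool_pos: [0.5567, 0.1991, 0.0786]
ee_rot: [3.141, 0.001, -0.051]
wrist_force: [-5.1, 0.5, -1.8]
finger_gap: 0.458
```

```bash
python3 bar.py
```

```text
t 12.25 pos [0.5567 0.1991 0.0786] rpy [ 1.7998e+02  7.0000e-02 -2.9400e+00] F [-5.1  0.5 -1.8] T [ 0.34  2.04 -0.08] gap 0.458 j [ 0.61  0.44 -0.07 -0.   -1.07  0.91]
shift [ 0.3  0.  -0.4] turn 0.1
[ 72.  73.  72.  72.  71.  78. 108. 152. 215. 228. 227.] [ 72.  74.  72.  70.  49.  36.  56.  68. 106. 118. 116.]
```

Call:
apply_moves --moves "1 0 0 0 0; 1 0 0 0 0; 1 0 0 0 0; 1 0 0 0 0; 1 0 0 0 0; 1 0 0 0 0"

```text
time: 12.9
tool_pos: [0.5575, 0.199, 0.0786]
ee_rot: [3.141, 0.001, -0.051]
wrist_force: [-5.5, 1.2, -0.0]
finger_gap: 0.46
```

```bash
python3 bar.py; python3 -c "
from h import *
d=env.snapshot('scene');crop(d,280,160,380,240,8,'pics/g_sc.png')"
```

```text
t 12.9 pos [0.5575 0.199  0.0786] rpy [ 1.7998e+02  9.0000e-02 -2.9400e+00] F [-5.5  1.2 -0. ] T [ 0.23  2.24 -0.05] gap 0.46 j [ 0.61  0.44 -0.06 -0.   -1.07  0.91]
shift [-0.5  0.  -0.4] turn 0.1
[ 72.  73.  72.  73.  71.  67. 105. 153. 215. 228. 227.] [ 72.  72.  73.  73.  60.  41.  55.  67. 107. 118. 116.]
```

View pics/g_sc.png

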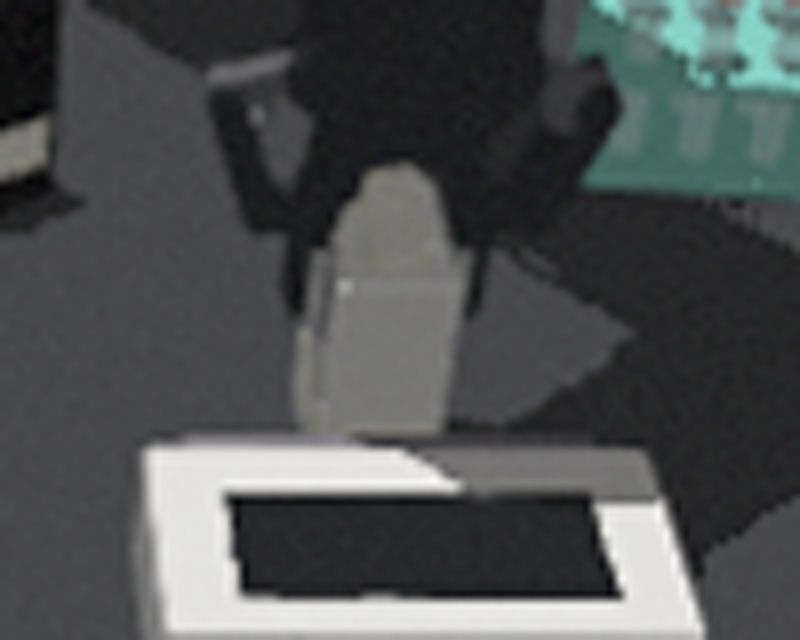

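Call:
apply_moves --moves "-5 0 0 0 0; -15 0 0 0 0; -35 0 0 0 0; -55 0 0 0 0; -75 0 0 0 0; -88 0 0 0 0; -92 0 0 0 0; -92 0 0 0 0; -92 0 0 0 0"

```text
time: 13.9
tool_pos: [0.4672, 0.2041, 0.0792]
ee_rot: [-3.141, -0.002, -0.051]
wrist_force: [0.2, 0.6, -2.2]
finger_gap: 0.453
```

```bash
python3 bar.py;  python3 -c "
from h import *
d=env.snapshot('scene');crop(d,260,120,390,220,6,'pics/i_sc.png')"
```

```text
t 13.9 pos [0.4672 0.2041 0.0792] rpy [-1.7996e+02 -9.0000e-02 -2.9100e+00] F [ 0.2  0.6 -2.2] T [ 0.03 -0.09 -0.03] gap 0.453 j [ 0.72  0.29 -0.29  0.   -0.99  0.8 ]
shift [90.   0.5  0.3] turn 0.1
[ 73.  73.  72.  70.  99. 121. 123. 127. 207. 229. 227.] [ 39.  38.  37.  36.  62. 112. 126. 105. 206. 229. 226.]
```

View pics/i_sc.png

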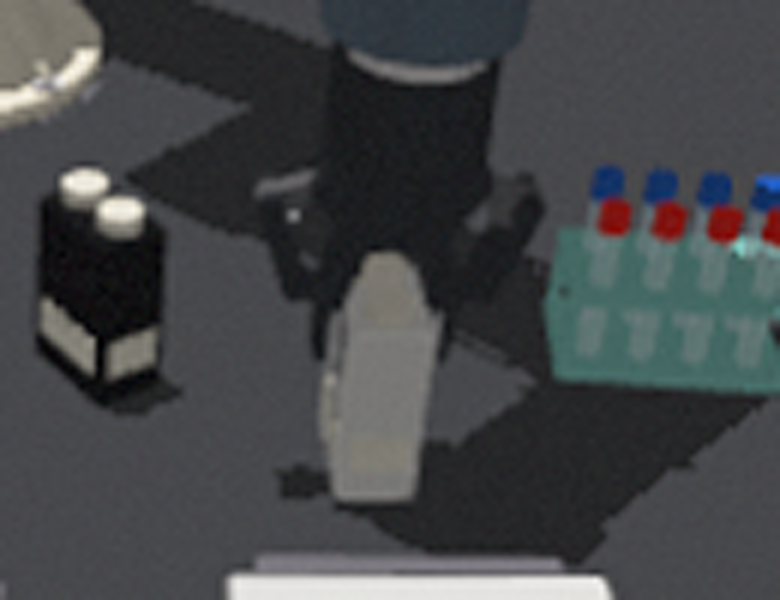

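The bar sprang back (edge at row 212). Lowering the pack onto the bench.

Call:
apply_moves --moves "0 0 2 0 0; 0 0 4 0 0; 0 0 5 0 0; 0 0 5.5 0 0; 0 0 5.5 0 0"

```text
time: 14.5
tool_pos: [0.4663, 0.2038, 0.0733]
ee_rot: [3.142, -0.0, -0.051]
wrist_force: [-0.5, 0.2, -3.2]
finger_gap: 0.46
```

Call:
apply_moves --moves "0 0 0.5 0 0; 0 0 0.7 0 0; 0 0 0.7 0 0"

```text
time: 14.8
tool_pos: [0.4664, 0.2038, 0.0731]
ee_rot: [-3.141, -0.001, -0.051]
wrist_force: [-3.1, -0.7, 5.1]
finger_gap: 0.455
```

Call:
apply_moves --moves "0 0 0 0 0.5; 0 0 0 0 0.6; 0 0 0 0 0.75; 0 0 0 0 0.9; 0 0 0 0 1; 0 0 0 0 1; 0 0 -10 0 1; 0 0 -30 0 1; 0 0 -60 0 1; 0 0 -95 0 1; 0 0 -130 0 1; 0 0 -150 0 1"

```text
time: 16.0
tool_pos: [0.4672, 0.2041, 0.2267]
ee_rot: [-3.139, -0.004, -0.051]
wrist_force: [-0.6, -0.0, -0.8]
finger_gap: 0.996
```

```bash
python3 -c "
from h import *
plan(.5,0.1,.26,87)
d=env.snapshot('scene');crop(d,260,90,390,220,4,'pics/j_sc.png')"
```

```text
t 16.0 pos [0.4672 0.2041 0.2267] rpy [-179.85   -0.26   -2.91] F [-0.6 -0.  -0.8] T [ 0.05 -0.03 -0.02] gap 0.996 j [ 0.72  0.18 -0.04  0.   -1.35  0.8 ]
shift [ 38.2 102.2 -33.4] turn -89.9
```

View pics/j_sc.png

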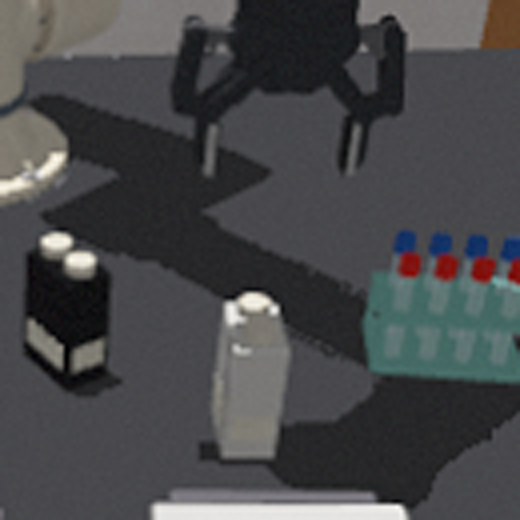

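The pack stands upright at crop (250,380), clear of the reader. Now to the lid handle.

```bash
python3 -c "
from h import *
plan(.604,-.224,.25,-90.5)"
```

```text
t 16.05 pos [0.4684 0.2045 0.2293] rpy [-179.73   -0.47   -2.9 ] F [2.1 0.8 3.4] T [ 0.02 -0.21 -0.04] gap 1.0 j [ 0.72  0.18 -0.03  0.   -1.35  0.8 ]
shift [157.3 421.  -21.4] turn 87.6
```

Call:
apply_moves --moves "0 15 -15 0 1; 12 40 -20 8 1; 27 75 -22 16 1; 42 115 -22 24 1; 57 155 -22 32 1; 72 195 -22 40 1; 88 235 -22 48 1; 104 277 -22 56 1; 119 317 -22 64 1; 133 355 -22 72 1; 144 385 -22 80 1; 153 408 -22 87.6 1"

```text
time: 17.25
tool_pos: [0.5983, -0.2137, 0.2447]
ee_rot: [3.141, -0.0, -1.587]
wrist_force: [-0.2, 0.2, -0.8]
finger_gap: 1.003
```

```bash
python3 -c "
from h import *
plan(.604,-.224,.22,-90.5)"
```

```text
t 17.25 pos [ 0.5983 -0.2137  0.2447] rpy [ 1.7999e+02 -1.0000e-02 -9.0940e+01] F [-0.2  0.2 -0.8] T [ 0.06 -0.07  0.01] gap 1.003 j [-0.1   0.43  0.36  0.   -1.5   0.08]
shift [10.2 -5.9 24.7] turn -0.4
```

Call:
apply_moves --moves "5 -3 5 -0.4 1; 10 -6 15 -0.4 1; 10 -6 20 -0.4 1; 10 -6 20 -0.4 1; 10 -6 20 -0.4 1; 10 -6 20 -0.4 1"

```text
time: 17.85
tool_pos: [0.6043, -0.2209, 0.2253]
ee_rot: [-3.141, -0.0, -1.572]
wrist_force: [0.3, -0.4, 0.3]
finger_gap: 1.0
```

```bash
python3 -c "
from h import *
plan(.604,-.224,.165,-90.5)
d=env.snapshot('scene');crop(d,100,90,260,220,5,'pics/k_sc.png')
d=env.snapshot('top');crop(d,260,110,380,220,5,'pics/k_top.png')"
```

```text
t 17.85 pos [ 0.6043 -0.2209  0.2253] rpy [-1.7994e+02 -1.0000e-02 -9.0050e+01] F [ 0.3 -0.4  0.3] T [-0.02 -0.   -0.01] gap 1.0 j [-0.11  0.45  0.34  0.   -1.46  0.11]
shift [ 3.1  0.3 60.3] turn 0.4
```

View pics/k_sc.png

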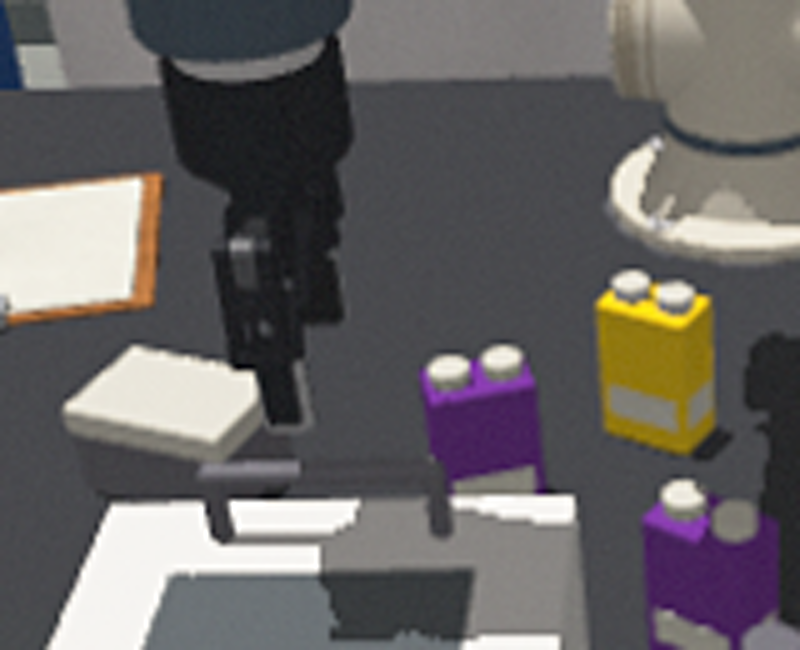

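View pics/k_top.png

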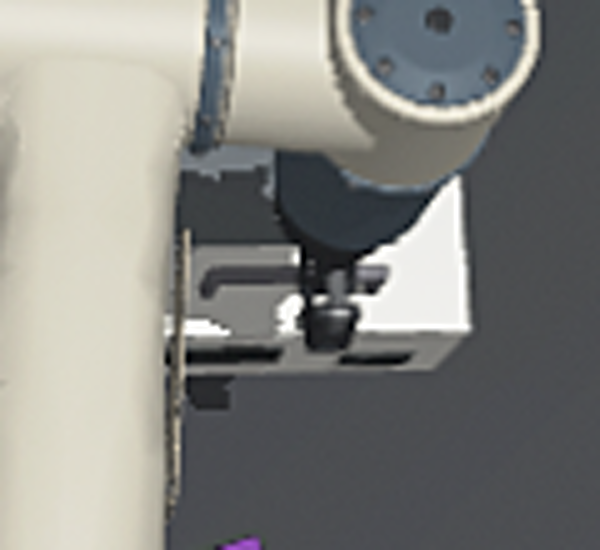

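Call:
apply_moves --moves "2 0 15 0.4 1; 3 0 30 0.4 1; 3 0 42 0.4 1; 3 0 50 0.4 1; 3 0 56 0.4 1; 3 0 60 0.4 1; 3 0 60 0.4 1; 3 0 60 0.4 1"

```text
time: 18.75
tool_pos: [0.6044, -0.2247, 0.1651]
ee_rot: [-3.141, -0.0, -1.58]
wrist_force: [0.0, 0.4, -0.2]
finger_gap: 1.004
```

Call:
apply_moves --moves "0 0 0 0 0.7; 0 0 0 0 0.5; 0 0 0 0 0.35; 0 0 0 0 0.2; 0 0 0 0 0; 0 0 0 0 0; 0 0 0 0 0; 0 0 0 0 0" --squeeze 40

```text
time: 19.55
tool_pos: [0.6053, -0.2246, 0.1648]
ee_rot: [-3.139, -0.0, -1.58]
wrist_force: [5.9, 0.0, -2.4]
finger_gap: 0.128
```

```bash
python3 -c "
from h import *
plan(.604,-.224,.165,-90.5)
d=env.snapshot('scene');crop(d,100,90,260,220,5,'pics/l_sc.png')"
```

```text
t 19.55 pos [ 0.6053 -0.2246  0.1648] rpy [-1.7985e+02 -2.0000e-02 -9.0520e+01] F [ 5.9  0.  -2.4] T [-0.24 -1.84 -0.07] gap 0.128 j [-0.11  0.47  0.22  0.   -1.32  0.1 ]
shift [-0.6  1.3 -0.2] turn -0.0
```

View pics/l_sc.png

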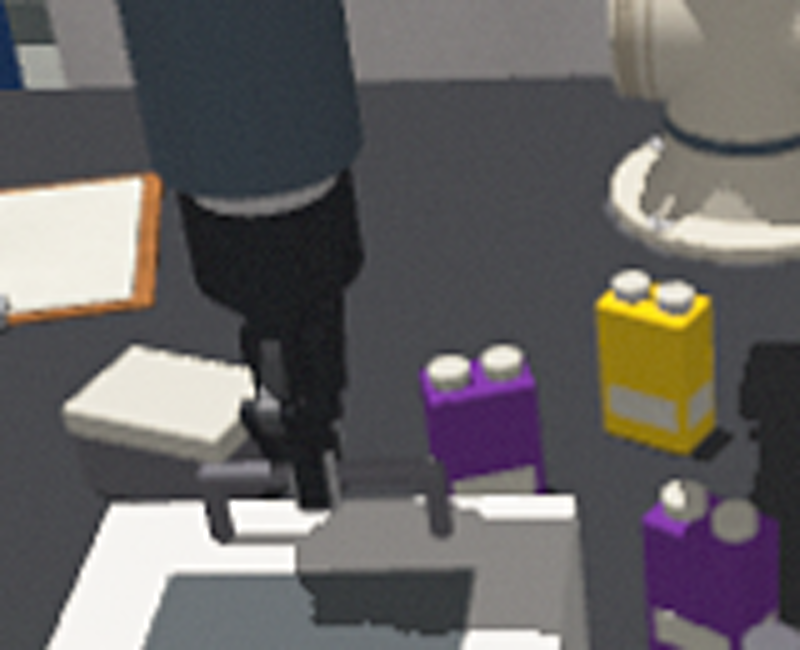

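Call:
apply_moves --moves "0 -2 -2.5 0 0; 0 -3.1 -5.6 0 0; 0 -5.5 -11.2 0 0; 0 -8.1 -16.6 0 0; 0 -11 -21.9 0 0; 0 -14 -27.1 0 0; 0 -17.3 -32.1 0 0; 0 -20.8 -37 0 0; 0 -24.6 -41.7 0 0; 0 -24.6 -41.7 0 0; 0 -24.6 -41.7 0 0"

```text
time: 20.7
tool_pos: [0.6281, -0.2248, 0.2073]
ee_rot: [3.141, -0.0, -1.58]
wrist_force: [-6.2, -0.3, 0.3]
finger_gap: 0.123
```

```bash
cat > lid.py <<'E'
from h import *
plan(.6763,-.225,.2435,-90.5)
s=env.read_state();p=s["tool_pos"]
for hx in(.735,.736,.737): print(hx,np.degrees(np.arctan2(p[2]+.001-.12,hx-p[0])-np.arctan2(46,130)).round(2),np.hypot(p[2]+.001-.12,hx-p[0]).round(4))
E
python3 lid.py;python3 -c "
from h import *
d=env.snapshot('scene');crop(d,100,90,260,220,5,'pics/m_sc.png')"
```

```text
t 20.7 pos [ 0.6281 -0.2248  0.2073] rpy [ 1.7995e+02 -1.0000e-02 -9.0520e+01] F [-6.2 -0.3  0.3] T [ 0.33  2.25 -0.  ] gap 0.123 j [-0.11  0.5   0.38  0.   -1.45  0.1 ]
shift [ -0.2 -48.2 -36.3] turn -0.0
0.735 20.06 0.1386
0.736 19.8 0.1394
0.737 19.54 0.1402
```

View pics/m_sc.png

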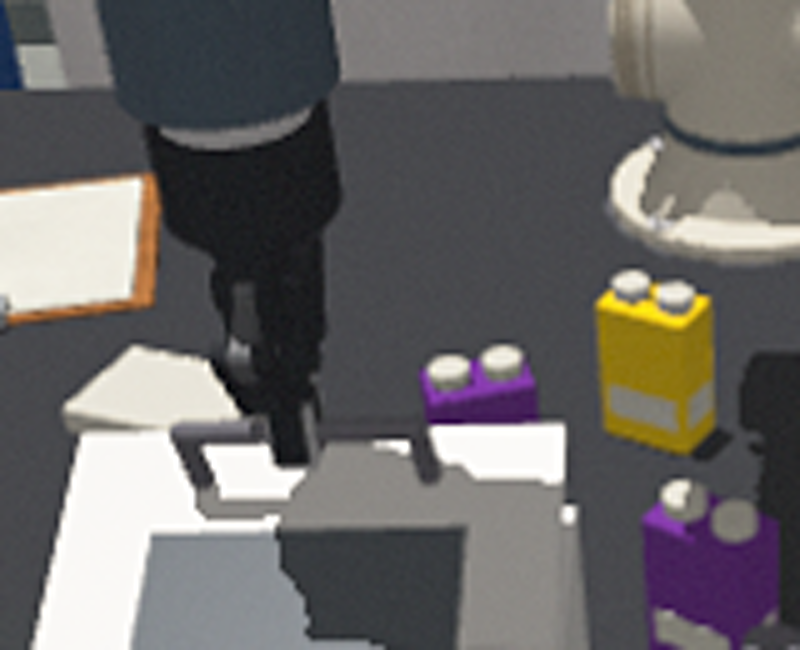

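Call:
apply_moves --moves "0 -3.5 -4.6 0 0; 0 -7.4 -8.9 0 0; 0 -11.5 -13.1 0 0; 0 -16 -17.2 0 0; 0 -20.6 -21 0 0; 0 -25.4 -24.6 0 0; 0 -30.3 -27.9 0 0; 0 -35.4 -31.1 0 0; 0 -35.4 -31.1 0 0; 0 -35.4 -31.1 0 0"

```text
time: 21.75
tool_pos: [0.6637, -0.2251, 0.2404]
ee_rot: [-3.14, -0.001, -1.58]
wrist_force: [-7.4, 2.4, 4.3]
finger_gap: 0.121
```

```bash
python3 lid.py;python3 -c "
from h import *
d=env.snapshot('scene');crop(d,100,90,260,220,5,'pics/n_sc.png')"
```

```text
t 21.75 pos [ 0.6637 -0.2251  0.2404] rpy [-1.799e+02 -6.000e-02 -9.051e+01] F [-7.4  2.4  4.3] T [0.94 2.7  0.01] gap 0.121 j [-0.1   0.57  0.58  0.   -1.58  0.1 ]
shift [ -0.2 -12.6  -3. ] turn -0.0
0.735 40.1 0.1408
0.736 39.76 0.1413
0.737 39.41 0.1418
```

View pics/n_sc.png

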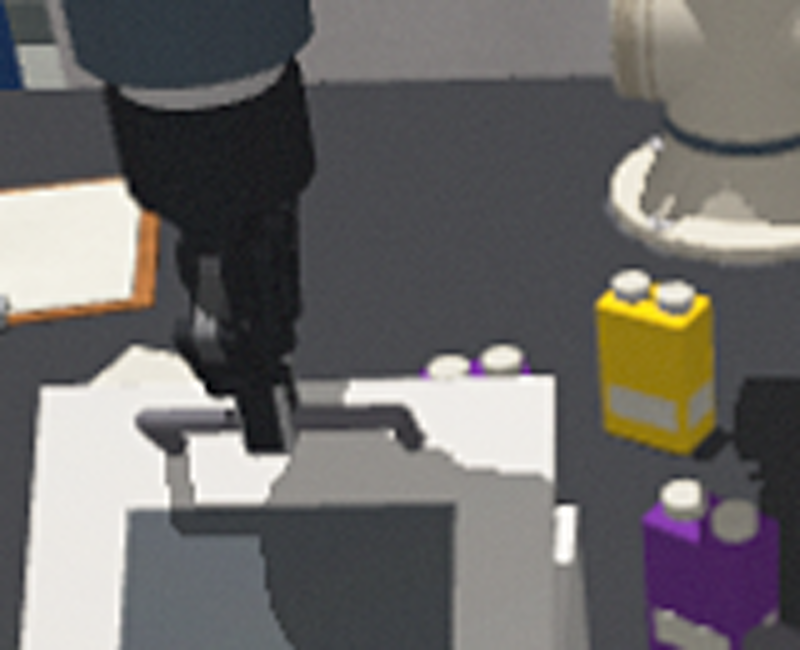

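Call:
apply_moves --moves "0 -2.5 -1.5 0 0; 0 -5 -3 0 0; 0 -7.5 -4 0 0; 0 -10 -5 0 0; 0 -12.4 -5.5 0 0; 0 -12.4 -5.5 0 0; 0 -12.4 -5.5 0 0; 0 -12.4 -5.5 0 0"

```text
time: 22.6
tool_pos: [0.6763, -0.2253, 0.2473]
ee_rot: [-3.138, -0.002, -1.579]
wrist_force: [-7.7, 3.0, 8.3]
finger_gap: 0.121
```

```bash
python3 lid.py;python3 - <<'E'
from h import *
d=env.snapshot('scene');t=env.snapshot('top')
# predicted lid front-edge upper corners & handle ends for various angles
hx=.7345;c=np.array([.654,-.2245])
def pts(th):
    a=np.radians(th);out=[]
    # lid local: back x from hinge, up above hinge (top face .008)
    for back,up,yy in((.16,.008,.12),(.16,.008,-.12),(.13,.046,.055),(.13,.046,-.055)):
        X=hx-(back*np.cos(a)-up*np.sin(a)); Z=.12+back*np.sin(a)+up*np.cos(a)
        out.append([X,-.2245+yy+.0087*(X-.654),Z])
    return np.array(out)
for th in(40,43,45,47,50): print(th,proj(d,pts(th)).round(1).tolist(),proj(t,pts(th)).round(1).tolist())
q=proj(d,pts(45)) ; o=np.array([90,90]);sc=5
im=np.ascontiguousarray(cv2.resize(d["img"][90:220,90:240,::-1],None,fx=sc,fy=sc,interpolation=cv2.INTER_CUBIC))
for p in q: cv2.circle(im,tuple(((p-o+.5)*sc).astype(int)),4,(0,0,255),1)
cv2.imwrite("pics/o_sc.png",im)
q=proj(t,pts(45)) ; o=np.array([260,100])
im=np.ascontiguousarray(cv2.resize(t["img"][100:220,260:380,::-1],None,fx=sc,fy=sc,interpolation=cv2.INTER_CUBIC))
for p in q: cv2.circle(im,tuple(((p-o+.5)*sc).astype(int)),4,(0,0,255),1)
cv2.imwrite("pics/o_top.png",im)
E
```

```text
t 22.6 pos [ 0.6763 -0.2253  0.2473] rpy [-1.7978e+02 -1.1000e-01 -9.0500e+01] F [-7.7  3.   8.3] T [1.09 2.9  0.  ] gap 0.121 j [-0.1   0.6   0.64  0.   -1.61  0.09]
shift [-0.3 -0.   3.8] turn 0.0
0.735 45.91 0.1411
0.736 45.54 0.1415
0.737 45.18 0.1419
40 [[209.9, 163.9], [106.7, 166.6], [178.9, 172.6], [129.0, 173.9]] [[283.4, 156.6], [359.7, 154.6], [303.6, 140.5], [338.6, 139.6]]
43 [[209.6, 163.1], [105.4, 165.8], [178.4, 172.9], [128.0, 174.2]] [[283.4, 154.2], [359.9, 152.3], [303.6, 138.2], [338.6, 137.4]]
45 [[209.3, 162.7], [104.5, 165.4], [178.0, 173.2], [127.4, 174.5]] [[283.4, 152.6], [360.1, 150.7], [303.6, 136.7], [338.6, 135.8]]
47 [[209.1, 162.3], [103.5, 165.0], [177.6, 173.6], [126.7, 174.9]] [[283.4, 151.0], [360.2, 149.0], [303.5, 135.1], [338.6, 134.3]]
50 [[208.8, 161.9], [102.1, 164.6], [177.1, 174.3], [125.7, 175.6]] [[283.4, 148.5], [360.4, 146.5], [303.5, 132.8], [338.6, 132.0]]
```

View pics/o_sc.png

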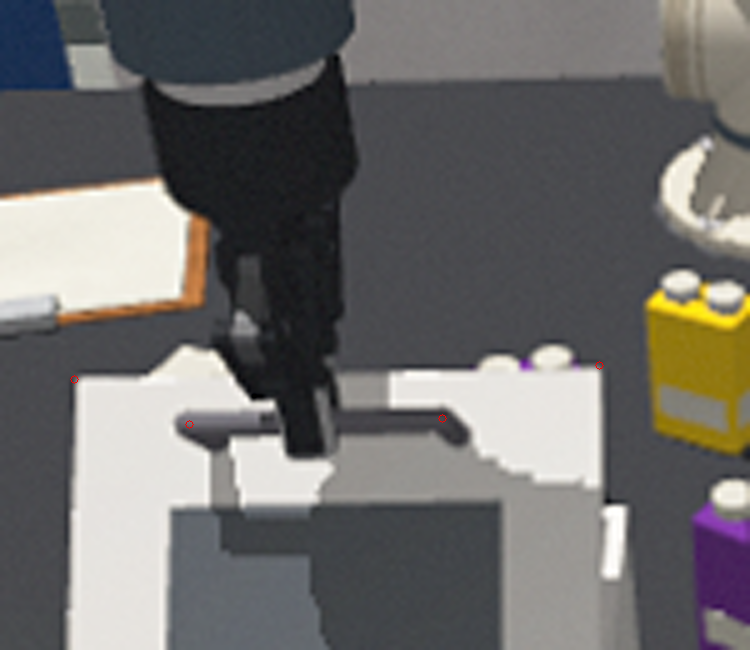

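View pics/o_top.png

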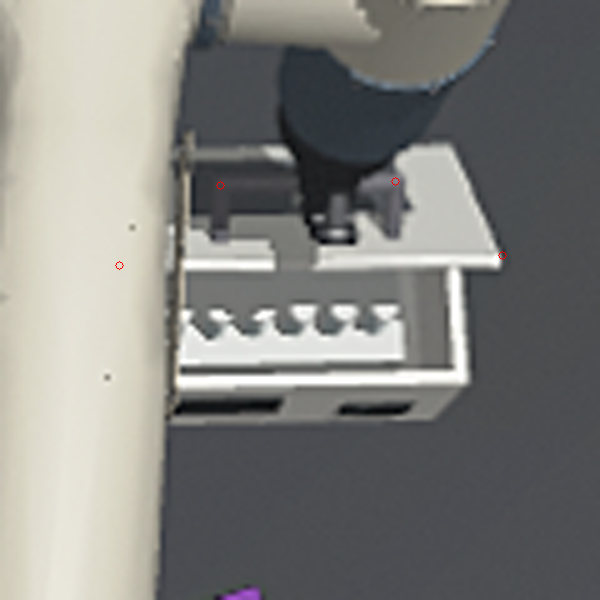

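```bash
python3 - <<'E'
from h import *
t=env.snapshot('top');g=cv2.cvtColor(t["img"],cv2.COLOR_RGB2GRAY).astype(int)
print(g[144:158,346:356])
hx=.7345
for hx in (.733,.7345,.736):
  for th in(42,45,48):
    a=np.radians(th);o=[]
    for up in(.008,0):
        X=hx-(.16*np.cos(a)-up*np.sin(a));Z=.12+.16*np.sin(a)+up*np.cos(a)
        o.append([X,-.2245-.11,Z])
    print(hx,th,proj(t,o).round(2).tolist())
d=env.snapshot('scene');g=cv2.cvtColor(d["img"],cv2.COLOR_RGB2GRAY).astype(int)
print(g[168:176,98:112]); print(env.read_state()["wrist_force"],env.read_state()["qd"].round(3))
E
```

```text
[[195 196 195 195 196 196 196 195 196 199]
 [196 195 195 195 195 195 195 196 195 197]
 [196 196 195 195 195 195 195 195 195 196]
 [195 196 195 195 195 195 195 196 195 195]
 [195 195 196 196 195 196 195 196 195 195]
 [195 195 194 194 194 195 195 194 194 194]
 [189 190 190 189 190 190 190 190 190 191]
 [241 241 242 241 241 239 235 235 236 236]
 [235 234 233 229 226 227 229 233 234 234]
 [140 141 136 150 210 192 136 129 133 135]
 [103 101  94 156 241 228 103  56  63  66]
 [111 109 100 170 247 255 135  62  72  74]
 [111 110 100 169 246 255 144  61  73  76]
 [112 112 102 171 247 255 145  60  74  77]]
0.733 42 [[356.65, 153.58], [356.36, 155.74]]
0.733 45 [[356.9, 151.2], [356.64, 153.44]]
0.733 48 [[357.13, 148.74], [356.9, 151.06]]
0.7345 42 [[356.61, 153.12], [356.32, 155.28]]
0.7345 45 [[356.86, 150.73], [356.61, 152.98]]
0.7345 48 [[357.09, 148.28], [356.86, 150.6]]
0.736 42 [[356.57, 152.65], [356.29, 154.81]]
0.736 45 [[356.82, 150.27], [356.57, 152.52]]
0.736 48 [[357.05, 147.81], [356.82, 150.13]]
[[ 75  74  76  73  78  71  64 184 233 229 228 227 228 227]
 [ 72  73  74  75  74  70  62 186 233 228 228 227 226 227]
 [ 73  75  75  75  76  73  64 184 234 228 226 227 227 228]
 [ 72  75  74  75  74  73  64 185 233 228 227 227 227 228]
 [ 76  73  77  74  76  72  73 189 234 228 228 227 227 228]
 [ 75  74  75  74  73  73  82 193 234 228 227 227 227 227]
 [ 74  73  74  75  72  72  86 192 233 228 227 228 227 228]
 [ 72  76  76  75  76  70  86 193 234 227 227 226 227 228]]
[-6.83548768  3.93714474  8.83913083] [-0.001 -0.003 -0.001  0.001  0.    -0.002]
```

Call:
apply_moves --moves "0 0 0 0 0; 0 0 0 0 0; 0 0 0 0 0; 0 0 0 0 0; 0 0 0 0 0; 0 0 0 0 0; 0 0 0 0 0; 0 0 0 0 0; 0 0 0 0 0; 0 0 0 0 0"

```text
time: 23.8
tool_pos: [0.6763, -0.2253, 0.2473]
ee_rot: [-3.138, -0.002, -1.579]
wrist_force: [-8.5, 3.0, 8.3]
finger_gap: 0.121
```

```bash
python3 - <<'E'
from h import *
t=env.snapshot('top');g=cv2.cvtColor(t["img"],cv2.COLOR_RGB2GRAY).astype(int)
print(g[149:155,346:350].tolist(),env.read_state()["wrist_force"].round(1),env.read_state()["tool_pos"].round(4))
d=env.snapshot('scene');cv2.imwrite("pics/z_sc.png",d["img"][:,:,::-1])
E
```

```text
[[194, 195, 193, 193], [189, 189, 189, 189], [241, 241, 241, 241], [235, 235, 233, 230], [141, 141, 136, 152], [103, 102, 95, 157]] [-7.1  3.9  8.7] [ 0.6763 -0.2253  0.2473]
```

View pics/z_sc.png

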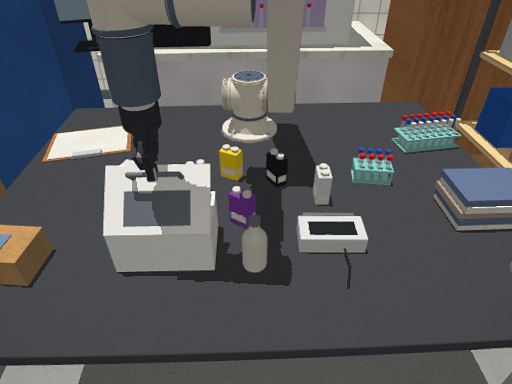

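The lid is steady with the gripper on its handle at (147,175). The pack stands upright at (322,185), clear of the reader, and the bystanders haven't moved. Handing in.

```bash
python3 -c "
from bench import env
print(env.job_done())"
```

```text
the job is handed in; nothing more can be done
None
```

I checked the pack in at the reader and am holding the bay lid at about 45°, gripper on the handle and still. The job was handed in at about 24 s of the 72 s allowed; it reports no verdict.

- **Long-side press:** the pack's long side held the bar in for over 1 s at about 6 N. The camera shows the bar about 7–8 mm in. The force alone puts it near 6.5 mm, and both are well past the 4 mm needed.
- **End press:** after a quarter turn, the end of the pack held the bar in for about 0.7 s at 5.1–5.5 N. The camera again shows about 7 mm, and the force suggests 5–6 mm. I judged flatness from the angles and pictures only. The bar sprang back after both presses.
- **Pack:** it stands upright on the bench about 80 mm in front of the reader's bar.
- **Lid:** the lid's edges in the top view give about 45.2°. An uncertainty of about 1.5 mm in the hinge position allows 44.5–46°. The gripper pose alone gives 45.2–45.9°. Over the last 1 s hold, neither the lid's edges nor the tool moved.
- **One disagreement:** the handle bar has slid about 3 mm towards the fingertips, and the wrist reads a steady force of about 11–12 N. The grip did not change.
- **Bystanders:** the tube rack, tip box and bottle were not touched.

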